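# Index the tube rack by clicks and cap the blue row

## Robot

A 6-joint arm with a two-finger parallel gripper is mounted at the origin on the work surface. World frame = base frame: x ahead of the robot, y to its left, z up, the work surface at z = 0. Lengths are in m, angles in rad, forces in N, time in s.
With the tool pointing down it reaches from about 0.225 to 0.875 m from the base axis. Payload 3.4 kg.
Tool frame: the origin (TCP) lies midway between the tips of the shut fingers; the grasp point (between the pads) lies 19 mm behind it; x points along the fingers, z is the direction in which the jaws open and shut, and the axes are right-handed (so a half turn about x gives the same grasp; the last joint's range is limited). The gripper opens to 85 mm and grips with 20 to 120 N. Pads are 22 mm wide; open, the fingers measure 114 mm over their backs; the gripper's body (76 mm by 85 mm) begins 54 mm behind the grasp point. The pads swing forward as they close: fully open they stand 13 mm farther back than shut.
Start: joints at [-1.231, 0.276, 1.505, -0, 1.361, -0.121], TCP at [0.256, -0.515, 0.231] pointing down, gripper open.
Joint ranges: [-2.89, 2.89], [-0.75, 2.08], [0.22, 2.7], [-1.18, 4.32], [0.11, 2.71], [-2.7, 2.7]. Speed limits (rad/s): [2.57, 2.57, 3.14, 3.14, 3.14, 3.14].

## Interface

Orientations are given as a unit quaternion [w, x, y, z].
In Python, from rig import manip, eyes gives the robot as it stands. The module is installed in compiled form; this text tells all that it offers.
- The arm moves only by the shell command python3 -m crank 'ROWS' [FORCE]. ROWS is JSON, a list of rows, each a list of 7 numbers: the shift along the tool's x, y, z in cm, then the turn, a rotation vector about the tool's x, y, z in degrees, then the finger opening in cm, from 0 to 8.54. A call has 1 to 5 rows; each row is the pose to reach, as a shift and turn from the pose commanded when the call began, along the tool's axes at that moment; what a row does not reach only later rows make up. A row lasts 1/8 s, in which the tool goes at most 62.5 mm and 10.7 degrees, less where a joint would pass 70% of its speed; a pose out of reach is approached as far as the arm can. A call with a gripper value outside its range is refused whole. The fingers move at their own pace and stop on an object; FORCE is the grip in N (left out, the last holds). Time passes only in rows, so rows that repeat a pose let the fingers close. It gives the time, the measured TCP pose, the force and the opening at its end, in the units of the state.
- manip.get_state(): the state, without advancing time (a new reading comes with each control period).
- eyes.get_image(name): name is "scene" or "side" or "wrist"; returns a dict with "color" (420x560x3 uint8, blue, green, red), "z_map" (420x560 float32, m along the optical axis (not along the pixel's ray), 0 where there is no reading), "vertical_fov" (degrees; the focal length in pixels is half the picture's height over the tangent of half this angle, whatever the lens; pixels are square), "cx", "cy" (the principal point, pixels), "dist" ([k1, k2, p1, p2, k3] as OpenCV has them; the pictures are not rectified), "eye" and "attitude" of the camera in the world. Camera axes: x right, y up, looking along -z (the intrinsics and any distortion apply to the point x, -y, -z); pixel columns grow to the right and rows downward; lengths in m; the calibration is good to about 2 mm. A picture is of the moment at which its call begins.
- manip.sign_off(): hands the job in, once; it reports no verdict.
The state is a dict: "clock": time; "qpos": joint angles; "qd": joint speeds; "effort": joint torques, N m; "position": TCP position; "ee_rot": TCP orientation; "contact_force": force on the tool from outside, world axes, zero at the start; "moment": the same for the moment, N m; "width": finger opening in m.
Only numpy, scipy, OpenCV 4.12 (cv2) and the standard library are available. Lean on these libraries where they do the work, as an engineer would, in place of code of your own. Each camera call takes 0.05 s, during which the arm holds its last target.

## Task

Click the yellow thumb lever one notch at a time until the row with the raised blue caps stands exactly under the steel capping bar, without going past it (the rack cannot be brought back). Then press the green plunger gently down to push the blue caps fully home, and let go. Move the rack only with the lever, press lever and plunger gently (under 15 N), and leave the other things on the bench alone.

Things in the scene. Friction and masses are not known exactly. Their poses are not given: they have to be found in the camera images.
- indexer: white indexing frame fixed to the bench, footprint 155 mm (x) by 250 mm (y), about 52 mm high; origin at the middle of its underside. Its -x side looks roughly to the robot; its +y is the way the rack travels.
- rack: red tube rack, 116 (x) by 124 mm (y), top face 75 mm above the bench, riding in the frame; eight rows 14 mm apart along y, each running along x. It steps 14 mm along the frame's +y per click, at most 6, held in each notch by a spring ball; it does not step back. The other rows' white caps stand 3 mm above the red top. Do not touch it.
- blue_row (a point): middle of the row with the blue caps, 80 mm above the bench; it moves with the rack. The blue cap strip is 98 by 10 mm.
- caps (a joint): how far the blue cap strip is pushed in: 0 = raised, its top 10 mm above the red top; 0.005 m = fully home, top 5 mm above. Needs about 4 N beyond the plunger's own spring and stays where it is pushed.
- head: aluminium capping head on the frame's back rail, at one of four stations 14 mm apart: 2, 3, 4 or 5 clicks ahead of the blue row. Its arm reaches over the rack to -x, 106 to 118 mm above the bench; grey plugs fill the other stations. Turned as the frame is; origin at the foot of its post, 52 mm above the bench.
- station (a point): fixed point 80 mm above the bench under the middle of the capping bar: the blue row's middle must come here. The steel bar, 100 mm along x by 9 mm along y, hangs above it, its underside 91 mm above the bench when up. Axes as the frame's.
- knob_top (a point): centre of the green plunger knob's top face, 30 mm across, 149 mm above the bench when up, above the station. Press straight down: the bar meets the raised caps after 6 mm and has them home after 11 mm; 3 N at first, 9 N at home. The knob also yields 1 mm per 2.5 N, so press until 11 to 13 N (15 to 17 mm of travel). It springs up by itself.
- plunger (a joint): travel of the capping bar: 0 = up, 0.011 m = caps home.
- lever: steel thumb lever with yellow pad, hinged along the frame's y on the grey housing at the frame's front; 72 mm arm pointing to -x, sloping 0.18 rad up at rest. Origin on the hinge, 80 mm above the bench. Pressed DOWN at the pad it goes: free play, click (the rack jumps one notch), then a stop. A full press is one notch, never more. Let go, it springs up, and must come fully up to catch the next notch.
- pad_top (a point): centre of the yellow pad's top face, 32 by 36 mm, about 103 mm above the bench at rest. 2.5 to 4 N over a hidden free play of 2 to 13 mm (differs per machine), then up to 7 N, the click after 13 to 28 mm of pad travel, a stop 3 to 4 mm later that gives 1 mm per 6 N or so. Feel for the stop (about 10 N); a set depth misses it or presses too hard. Room for closed fingertips.
- strip_a: white spare cap strip, 100 by 10 by 12 mm, lying loose beside the lever: leave alone
- strip_b: green spare cap strip, 100 by 10 by 12 mm, loose: leave alone
- marker: marker pen, 120 mm long, loose beside the frame: leave alone
- reagent: reagent bottle, 52 mm across, 100 mm high: leave alone
- jar: jar, 64 mm across, 70 mm high: leave alone
- beaker: white beaker, 72 mm across, 85 mm high: leave alone
- tip_box: blue box of pipette tips, 85 by 120 by 56 mm: leave alone

How it is judged:
By the outcome, as a careful person would: the job done as asked, in the order asked, and still so for the second after the job is handed in, with the robot touching nothing.
It also fails if it takes over 54 s, if anything falls off the work surface, if the arm or the gripper's body presses on something with over 40 N, if the wrist force passes 120 N, or if a joint passes its speed limit or range.

## Working session

There is one attempt and no reset: what is moved stays moved. The work goes in short steps, Python scripts to look and compute and a shell command to move; the robot and the scene stay as the last step left them, time stands still between calls to the robot, and variables do not carry over. Pictures are saved under pics/ and viewed, and the job is handed in when it is done.

```bash
mkdir -p pics; cat > h.py <<'E'
import numpy as np, cv2
from rig import manip, eyes
from scipy.spatial.transform import Rotation as R
def rot(q): return R.from_quat([q[1],q[2],q[3],q[0]]).as_matrix()
def pts(im,uv,z=None):
    """world points of pixels using depth"""
    uv=np.array(uv,float).reshape(-1,1,2)
    f=210/np.tan(np.radians(im["vertical_fov"])/2)
    K=np.array([[f,0,im["cx"]],[0,f,im["cy"]],[0,0,1]])
    n=cv2.undistortPoints(uv,K,np.array(im["dist"],float)).reshape(-1,2)
    A=np.array(im["attitude"]); A=A if A.shape==(3,3) else rot(A)
    d=np.c_[n[:,0],-n[:,1],-np.ones(len(n))]@A.T
    e=np.array(im["eye"])
    if z is not None: return e+d*((z-e[2])/d[:,2])[:,None]
    u=np.round(uv.reshape(-1,2)).astype(int)
    return e+d*im["z_map"][u[:,1],u[:,0]][:,None]
E
python3 - <<'E'
from h import *
import pickle
for n in ["scene","side","wrist"]:
    im=eyes.get_image(n); pickle.dump(im,open(f"pics/{n}0.pkl","wb")); cv2.imwrite(f"pics/{n}0.png",im["color"]); print(n,im["eye"],im["attitude"],im["vertical_fov"],im["dist"])
print(manip.get_state())
E
```

```text
scene [1.32081435 0.24732548 0.79372281] [0.53640753 0.25240376 0.34505177 0.72766653] 49.64687985474561 [0.04864783 0.         0.         0.         0.        ]
side [0.06522342 0.64185958 0.68589419] [-0.30371421 -0.14481193  0.43602087  0.83466939] 52.07354314347674 [-0.02129756  0.          0.          0.          0.        ]
wrist [ 0.33005314 -0.47720565  0.37232979] [ 0.83857524 -0.13739524  0.08621975 -0.52007717] 58.40759305530846 [-0.00440348  0.          0.          0.          0.        ]
{'clock': 0.15, 'qpos': array([-1.23101041e+00,  2.76447601e-01,  1.50585417e+00,  3.04673237e-05,
        1.36074413e+00, -1.21007981e-01]), 'qd': array([-3.42106788e-04, -2.23050934e-04, -3.78451499e-03,  1.84136760e-04,
       -2.20108259e-07, -5.19604639e-04]), 'effort': array([ 2.52334488e-03, -4.17143583e+01, -2.46031040e+01,  1.14830012e-06,
        7.69604521e-03,  7.03884353e-06]), 'position': array([ 0.25554055, -0.51463251,  0.23063494]), 'ee_rot': array([ 0.60057435,  0.37293742,  0.60136278, -0.37227803]), 'contact_force': array([-0.64366703,  0.27272018,  1.09221702]), 'moment': array([-0.03296261,  0.0181821 , -0.00441942]), 'width': 0.08547287064290614}
```

View pics/scene0.png

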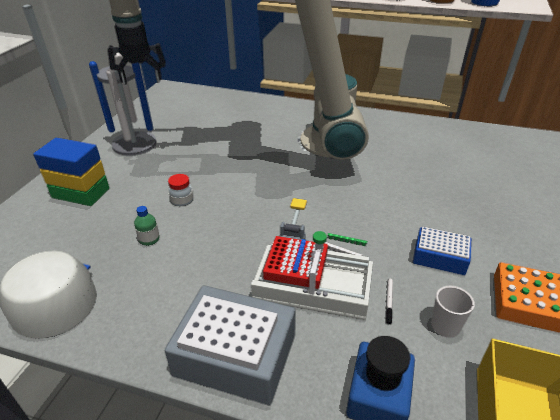

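View pics/side0.png

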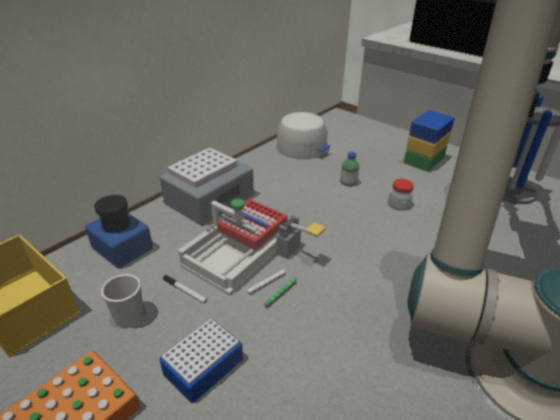

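View pics/wrist0.png

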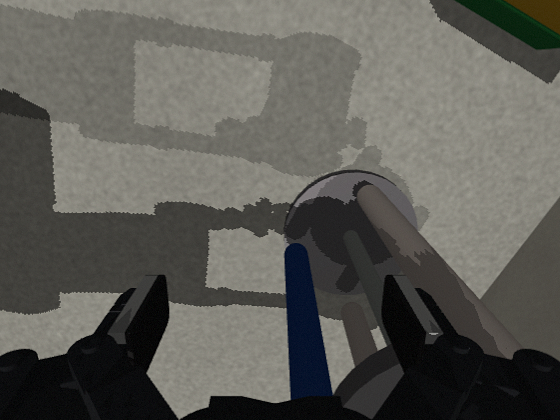

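The scene shows the frame around (315,280), the blue row near (300,258), the knob at (320,238) and the yellow pad at (298,204). The arm starts next to a stand with blue posts. I'll enlarge the crops.

```bash
python3 - <<'E'
from h import *
import pickle
a=cv2.imread("pics/scene0.png")[190:320,240:385]; cv2.imwrite("pics/sc_crop.png",cv2.resize(a,None,fx=5,fy=4.6,interpolation=2)[:600,:])
a=cv2.imread("pics/side0.png")[180:300,170:340]; cv2.imwrite("pics/si_crop.png",cv2.resize(a,None,fx=4.7,fy=4.7,interpolation=2))
im=pickle.load(open("pics/scene0.pkl","rb")); print(pts(im,[[298,204],[320,237],[316,286]]).round(4))
im=pickle.load(open("pics/side0.pkl","rb")); print(pts(im,[[317,230],[237,203],[257,219]]).round(4))
im=pickle.load(open("pics/wrist0.pkl","rb")); print(pts(im,[[293,246],[360,190],[310,380]]).round(4))
E
```

```text
[[0.49   0.022  0.1048]
 [0.6367 0.1107 0.15  ]
 [0.6872 0.1188 0.0555]]
[[0.4749 0.0201 0.1011]
 [0.631  0.1076 0.1475]
 [0.6158 0.0615 0.0852]]
[[ 0.2056 -0.5566  0.0635]
 [ 0.2778 -0.5846  0.0614]
 [ 0.2068 -0.5578  0.2214]]
```

View pics/sc_crop.png

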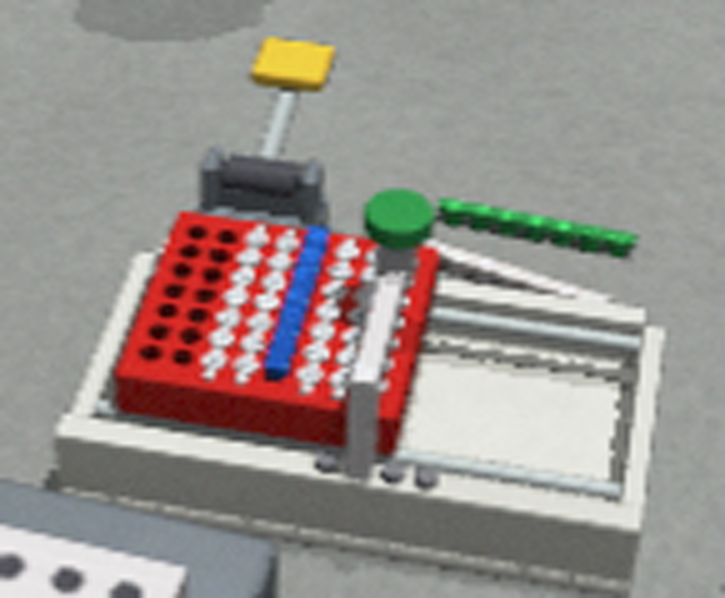

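View pics/si_crop.png

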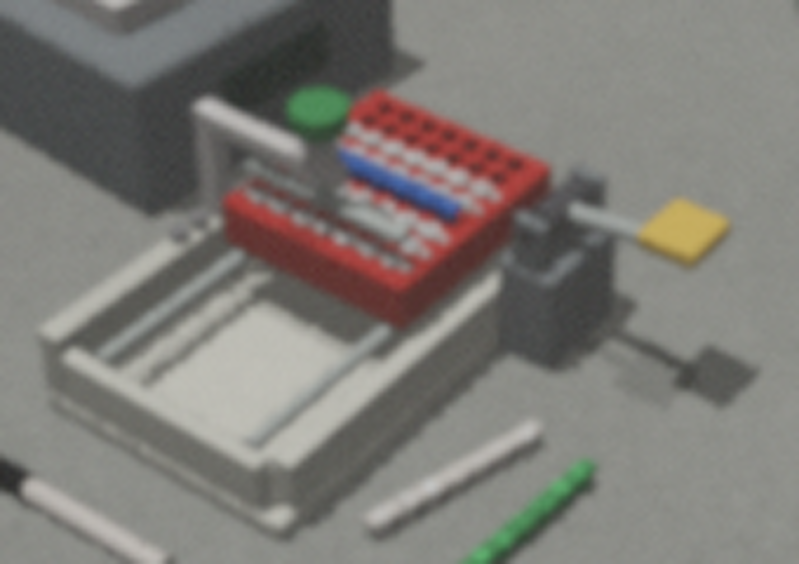

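```bash
python3 - <<'E'
from h import *
import pickle
def st(n,lo,hi,roi):
    im=pickle.load(open(f"pics/{n}0.pkl","rb"))
    hsv=cv2.cvtColor(im["color"],cv2.COLOR_BGR2HSV)
    m=cv2.inRange(hsv,lo,hi); mm=np.zeros_like(m); x0,x1,y0,y1=roi; mm[y0:y1,x0:x1]=m[y0:y1,x0:x1]
    v,u=np.nonzero(mm); P=pts(im,np.c_[u,v]); return P[(im["z_map"][v,u]>0)]
def box(P,z,name):
    P=P[abs(P[:,2]-z)<.006]
    r=cv2.minAreaRect((P[:,:2]*1000).astype(np.float32)); print(name,len(P),P.mean(0).round(4),np.median(P[:,2]).round(4),r)
for n,rois in dict(scene=[(280,320,230,275),(308,330,228,246),(286,312,195,212)],side=[(235,275,205,232),(225,250,195,212),(300,330,218,240)]).items():
    box(st(n,(100,120,60),(130,255,255),rois[0]),.085,n+" blue")
    box(st(n,(50,100,40),(80,255,255),rois[1]),.149,n+" knob")
    box(st(n,(18,120,90),(32,255,255),rois[2]),.103,n+" pad")
    r=st(n,(0,150,80),(8,255,255),(240,350,195,300) if n=="scene" else (200,300,190,260)); box(r,.075,n+" rack")
E
```

```text
scene blue 139 [0.6387 0.0671 0.0865] 0.0864 ((634.5139770507812, 66.97557067871094), (99.63018035888672, 9.510377883911133), 4.105757236480713)
scene knob 132 [0.6353 0.1089 0.1495] 0.1502 ((633.7908935546875, 108.77880859375), (28.697017669677734, 26.887094497680664), 43.259010314941406)
scene pad 140 [0.4857 0.0214 0.1035] 0.1039 ((483.9252014160156, 21.30645179748535), (34.4938850402832, 35.66201400756836), 2.257399559020996)
scene rack 1002 [0.649  0.0506 0.0761] 0.0764 ((637.0364379882812, 60.44139862060547), (119.47429656982422, 123.6377944946289), 4.111640453338623)
side blue 52 [0.6199 0.0645 0.0845] 0.0844 ((620.8074340820312, 64.85139465332031), (66.38124084472656, 7.965460300445557), 3.1048130989074707)
side knob 68 [0.631  0.1072 0.1485] 0.1484 ((631.755126953125, 106.83450317382812), (21.789512634277344, 28.161117553710938), 44.20096206665039)
side pad 130 [0.4792 0.0214 0.1023] 0.1024 ((479.7224426269531, 19.578954696655273), (34.366127014160156, 31.384777069091797), 89.64383697509766)
side rack 300 [0.6251 0.0509 0.0748] 0.0748 ((631.7560424804688, 59.21291732788086), (112.8543930053711, 120.93380737304688), 5.297431468963623)
```

```bash
cat >> h.py <<'E'
def go(tgt):
    s=manip.get_state(); M=rot(s["ee_rot"]); print("tool axes cols\n",M.round(4)); print("shift cm", (M.T@(np.array(tgt)-s["position"])*100).round(2)); print(s["clock"],s["position"].round(4),s["contact_force"].round(2))
E
python3 - <<'E'
from h import *
go([0.482,0.0205,0.231])
im=eyes.get_image("wrist");v,u=np.mgrid[0:420:4,0:560:4];P=pts(im,np.c_[u.ravel(),v.ravel()]);
s=(P[:,2]>.1)&(P[:,2]<.5); q=P[s]; d=np.hypot(q[:,0]-.256,q[:,1]+.515); print(q[d>.075][:40:3].round(3))
s=eyes.get_image("scene");print(pts(s,[[97,66],[147,48],[97,72],[120,70]]).round(3))
E
```

```text
tool axes cols
 [[-5.000e-04  8.957e-01  4.447e-01]
 [ 1.400e-03  4.447e-01 -8.957e-01]
 [-1.000e+00  2.000e-04 -1.400e-03]]
shift cm [ 3.000e-02  4.408e+01 -3.786e+01]
0.15 [ 0.2555 -0.5146  0.2306] [-0.64  0.27  1.09]
[[ 0.33  -0.477  0.372]
 [ 0.33  -0.477  0.372]
 [ 0.33  -0.477  0.372]
 [ 0.33  -0.477  0.372]
 [ 0.33  -0.477  0.372]
 [ 0.33  -0.477  0.372]
 [ 0.33  -0.477  0.372]
 [ 0.33  -0.477  0.372]
 [ 0.33  -0.477  0.372]
 [ 0.284 -0.589  0.101]
 [ 0.283 -0.587  0.109]
 [ 0.287 -0.596  0.107]
 [ 0.283 -0.588  0.117]
 [ 0.286 -0.598  0.113]]
[[-0.283 -1.102  0.013]
 [ 0.246 -0.479  0.343]
 [ 0.245 -0.664  0.251]
 [ 0.285 -0.552  0.288]]
```

```bash
python3 - <<'E'
from h import *
import pickle
im=pickle.load(open("pics/scene0.pkl","rb"))
a=im["color"][0:160,70:200]; cv2.imwrite("pics/st.png",cv2.resize(a,None,fx=3.7,fy=3.7,interpolation=2))
hsv=cv2.cvtColor(im["color"],cv2.COLOR_BGR2HSV); m=cv2.inRange(hsv,(100,120,40),(130,255,255)); m[:,:80]=0;m[:,162:]=0;m[140:]=0
v,u=np.nonzero(m);P=pts(im,np.c_[u,v]);k=(P[:,1]>-.75)
for a,b in ((80,115),(125,162)):
  j=k&(u>a)&(u<b); print(P[j].mean(0),P[j].min(0),P[j].max(0),j.sum())
E
```

```text
[ 0.25115975 -0.66665147  0.17576333] [ 0.23572816 -0.68265952  0.05524702] [1.32081435 0.24732548 0.79372281] 464
[ 0.21808445 -0.54419716  0.19035243] [ 0.18483262 -0.57365495  0.05448287] [1.32081435 0.24732548 0.79372281] 452
```

View pics/st.png

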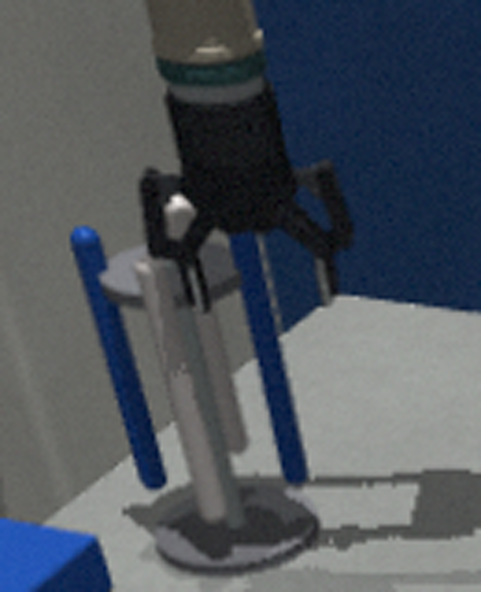

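The start lies beside a pipette stand, so I move away from it (tool +y and up) before crossing to the lever pad.

```bash
python3 -m crank '[[-1,4,0,0,0,0,8.5],[-3,9,-2,0,0,0,8.5],[-3,13.5,-6,5,0,0,4],[-3,18,-10,10,0,0,0],[-3,22,-14.5,16,0,0,0]]'; python3 -c "
from h import *
go([0.482,0.0205,0.14])"
```

```text
clock: 0.88
position: [0.389, -0.2856, 0.2612]
ee_rot: [0.543, 0.454, 0.542, -0.453]
contact_force: [1.3, 0.3, 0.2]
width: 0.0319
tool axes cols
 [[ 7.000e-04  9.842e-01  1.771e-01]
 [-0.000e+00  1.771e-01 -9.842e-01]
 [-1.000e+00  7.000e-04  2.000e-04]]
shift cm [ 12.13  14.56 -28.49]
0.875 [ 0.389  -0.2856  0.2612] [1.25 0.25 0.17]
```

```bash
python3 -m crank '[[0,3,-5.5,3,0,0,0],[0,6,-11,6,0,0,0],[0,9,-16.5,6,0,0,0],[2,12,-22,6,0,0,0],[5,14,-27.5,6,0,0,0]]'; python3 -m crank '[[0,0,0,0,0,0,0],[0,0,0,0,0,0,0]]';  python3 -c "
from h import *
go([0.482,0.0205,0.14])
for n in ['side','wrist']:
  cv2.imwrite(f'pics/{n}1.png',eyes.get_image(n)['color'])"
```

```text
clock: 1.5
position: [0.4768, 0.0042, 0.2148]
ee_rot: [0.52, 0.481, 0.518, -0.48]
contact_force: [1.0, -0.0, -0.3]
width: 0.0002
clock: 1.75
position: [0.4753, 0.0021, 0.2145]
ee_rot: [0.519, 0.48, 0.519, -0.48]
contact_force: [0.3, 0.2, -0.3]
width: -0.0003
tool axes cols
 [[-1.00e-04  9.97e-01  7.79e-02]
 [-9.00e-04  7.79e-02 -9.97e-01]
 [-1.00e+00 -1.00e-04  9.00e-04]]
shift cm [ 7.45  0.81 -1.79]
1.75 [0.4753 0.0021 0.2145] [ 0.31  0.18 -0.34]
```

View pics/wrist1.png

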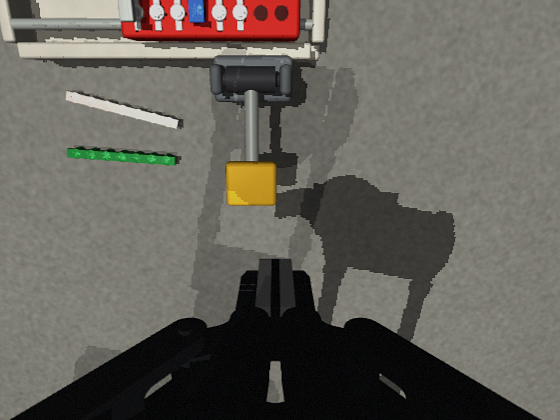

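```bash
python3 -m crank '[[2,0.4,-1.2,0,0,0,0],[7.4,0.8,-1.8,0,0,0,0],[9.5,0.8,-1.8,0,0,0,0],[9.5,0.8,-1.8,0,0,0,0]]';  python3 -c "
from h import *
go([0.482,0.0205,0.104])
for n in ['side','wrist','scene']:
  a=eyes.get_image(n)['color']
  if n!='wrist': a=cv2.resize(a[180:300,200:340] if n=='side' else a[180:310,240:380],None,fx=4.5,fy=4.5,interpolation=2)
  cv2.imwrite(f'pics/{n}2.png',a)"
```

```text
clock: 2.35
position: [0.481, 0.0196, 0.1185]
ee_rot: [0.518, 0.48, 0.519, -0.482]
contact_force: [0.4, -0.9, 1.0]
width: 0.0
tool axes cols
 [[-2.800e-03  9.972e-01  7.430e-02]
 [-0.000e+00  7.430e-02 -9.972e-01]
 [-1.000e+00 -2.800e-03 -2.000e-04]]
shift cm [ 1.45  0.11 -0.09]
2.35 [0.481  0.0196 0.1185] [ 0.38 -0.93  0.99]
```

View pics/side2.png

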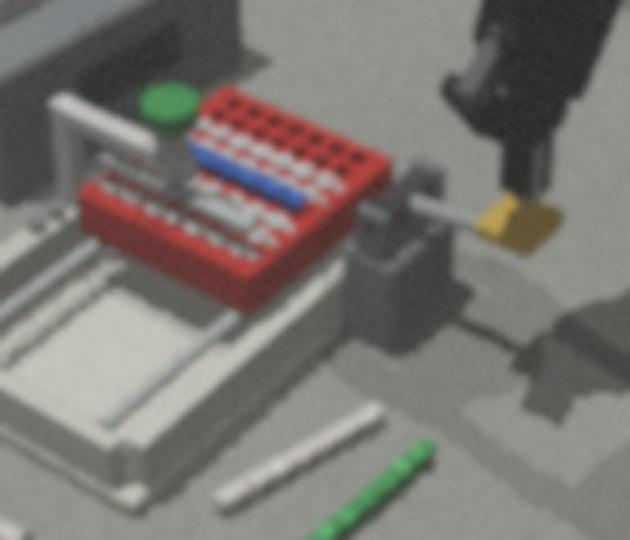

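View pics/wrist2.png

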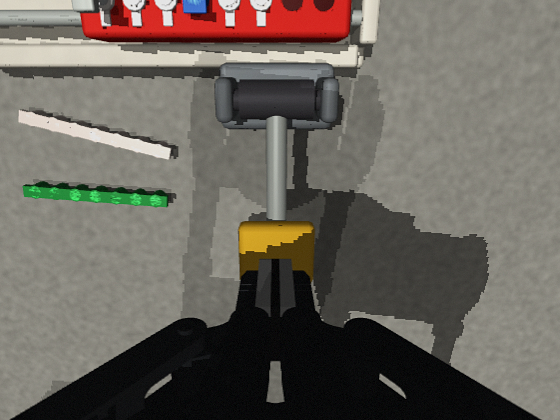

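View pics/scene2.png

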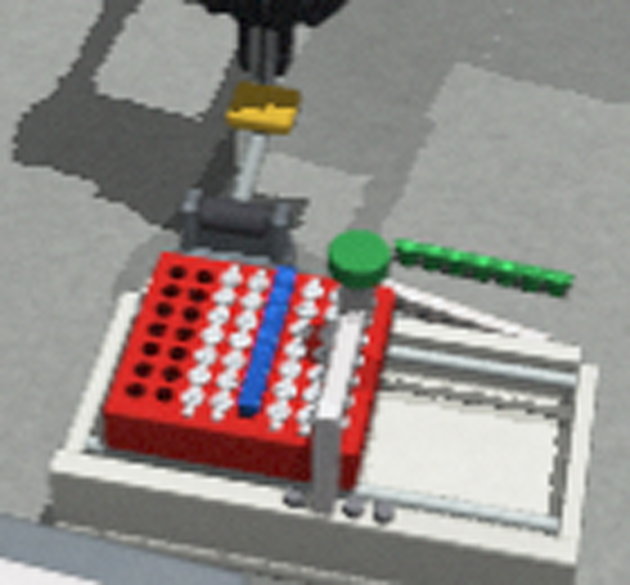

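The wrist view shows the closed tips centred across the yellow pad at (276,260), about 15 mm above it. Now I press in small steps.

```bash
python3 -m crank '[[1,0,0,0,0,0,0],[1.8,0,0,0,0,0,0],[2.2,0,0,0,0,0,0],[2.5,0,0,0,0,0,0],[2.5,0,0,0,0,0,0]]'; python3 -m crank '[[0.2,0,0,0,0,0,0],[0.3,0,0,0,0,0,0],[0.3,0,0,0,0,0,0]]'
```

```text
clock: 3.12
position: [0.4802, 0.0208, 0.094]
ee_rot: [0.518, 0.479, 0.52, -0.481]
contact_force: [-4.3, -1.4, 4.7]
width: -0.0
clock: 3.5
position: [0.4804, 0.0209, 0.0911]
ee_rot: [0.518, 0.48, 0.52, -0.481]
contact_force: [-4.6, -1.6, 4.3]
width: 0.0
```

The tip is picking up side drag as the pad swings outward, so I shift slightly with it while continuing down.

```bash
python3 -m crank '[[0.1,-0.1,0,0,0,0,0],[0.2,-0.1,0,0,0,0,0],[0.2,-0.1,0,0,0,0,0]]'; python3 -m crank '[[0.1,0,0,0,0,0,0],[0.2,0,0,0,0,0,0],[0.2,0,0,0,0,0,0]]'; python3 -m crank '[[0.1,0,0,0,0,0,0],[0.2,0,0,0,0,0,0],[0.2,0,0,0,0,0,0]]'
```

```text
clock: 3.88
position: [0.4803, 0.0209, 0.0892]
ee_rot: [0.519, 0.48, 0.519, -0.481]
contact_force: [-5.2, -1.8, 3.7]
width: 0.0002
clock: 4.25
position: [0.4807, 0.0209, 0.0872]
ee_rot: [0.519, 0.48, 0.519, -0.48]
contact_force: [-3.8, -0.0, 2.6]
width: 0.0003
clock: 4.62
position: [0.4808, 0.0209, 0.0852]
ee_rot: [0.519, 0.48, 0.519, -0.48]
contact_force: [-4.8, -0.0, 3.4]
width: -0.0
```

```bash
python3 -c "
from h import *
s=manip.get_state();print(s['contact_force'],s['moment'])
for n in ['side','wrist']:
  a=eyes.get_image(n)['color']
  a=cv2.resize(a[200:270,260:340] if n=='side' else a[50:330,150:430],None,fx=7 if n=='side' else 2,fy=7 if n=='side' else 2,interpolation=2)
  cv2.imwrite(f'pics/{n}3.png',a)"
```

```text
[-4.79407973 -0.04675392  3.35214492] [-0.03177542  0.72130624  0.02661585]
```

View pics/side3.png

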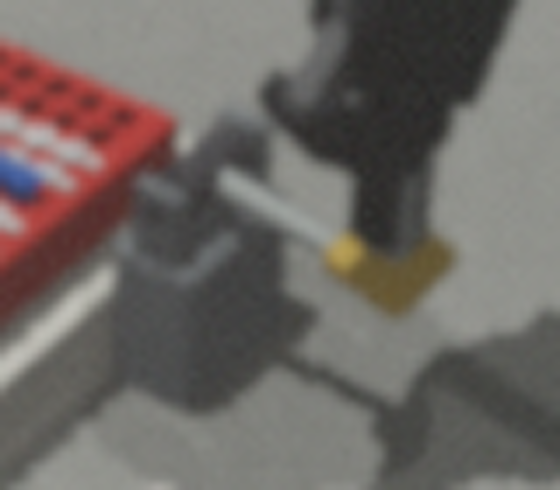

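View pics/wrist3.png

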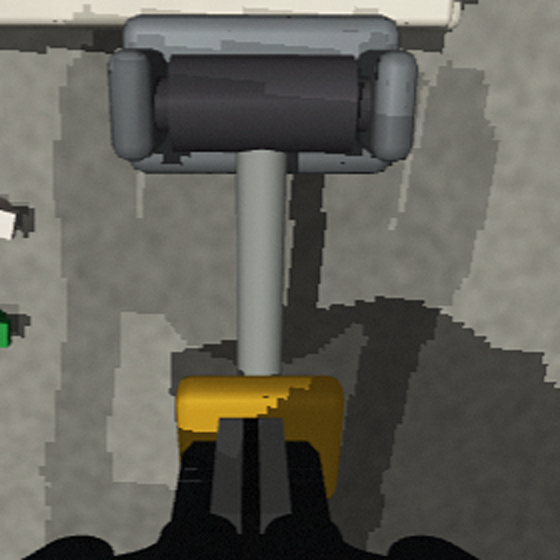

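```bash
python3 -m crank '[[0.1,-0.2,0,0,0,0,0],[0.2,-0.2,0,0,0,0,0],[0.2,-0.2,0,0,0,0,0]]'; python3 -m crank '[[0.1,0,0,0,0,0,0],[0.2,0,0,0,0,0,0],[0.2,0,0,0,0,0,0]]'
```

```text
clock: 5.1
position: [0.4805, 0.0207, 0.0838]
ee_rot: [0.52, 0.481, 0.518, -0.48]
contact_force: [1.1, 1.5, 4.3]
width: -0.0003
clock: 5.48
position: [0.4807, 0.0207, 0.0824]
ee_rot: [0.52, 0.481, 0.518, -0.48]
contact_force: [-0.7, 1.5, 7.4]
width: 0.0001
```

```bash
python3 -m crank '[[0.1,0,0,0,0,0,0],[0.1,0,0,0,0,0,0]]'; python3 -m crank '[[0.1,0,0,0,0,0,0],[0.1,0,0,0,0,0,0]]';python3 -m crank '[[0.1,0,0,0,0,0,0],[0.1,0,0,0,0,0,0]]'
```

```text
clock: 5.72
position: [0.4808, 0.0207, 0.0818]
ee_rot: [0.52, 0.482, 0.518, -0.479]
contact_force: [-1.6, 1.8, 11.9]
width: 0.0001
clock: 5.98
position: [0.4809, 0.0207, 0.0812]
ee_rot: [0.52, 0.482, 0.518, -0.479]
contact_force: [-2.0, 1.2, 14.4]
width: 0.0
clock: 6.22
position: [0.481, 0.0207, 0.0806]
ee_rot: [0.52, 0.482, 0.517, -0.479]
contact_force: [-2.4, 0.9, 16.5]
width: -0.0
```

That batched press reached 16.5 N, which is over the limit. I'll step one call at a time from here. Releasing now.

```bash
python3 -m crank '[[-1,0.1,0,0,0,0,0],[-2,0.2,0,0,0,0,0],[-3.2,0.3,0,0,0,0,0],[-3.8,0.3,0,0,0,0,0],[-3.8,0.3,0,0,0,0,0]]';  python3 -c "
from h import *
go([0.482,0.0205,0.104])
for n in ['side','wrist','scene']:
  a=eyes.get_image(n)['color']
  if n!='wrist': a=cv2.resize(a[180:300,200:340] if n=='side' else a[180:310,240:380],None,fx=4.5,fy=4.5,interpolation=2)
  cv2.imwrite(f'pics/{n}4.png',a)"
```

```text
clock: 6.85
position: [0.4819, 0.0209, 0.1166]
ee_rot: [0.519, 0.48, 0.519, -0.48]
contact_force: [0.3, -0.3, -0.4]
width: -0.0001
tool axes cols
 [[ 3.00e-04  9.97e-01  7.68e-02]
 [-2.00e-04  7.68e-02 -9.97e-01]
 [-1.00e+00  3.00e-04  2.00e-04]]
shift cm [1.26 0.01 0.04]
6.85 [0.4819 0.0209 0.1166] [ 0.32 -0.34 -0.36]
```

View pics/scene4.png

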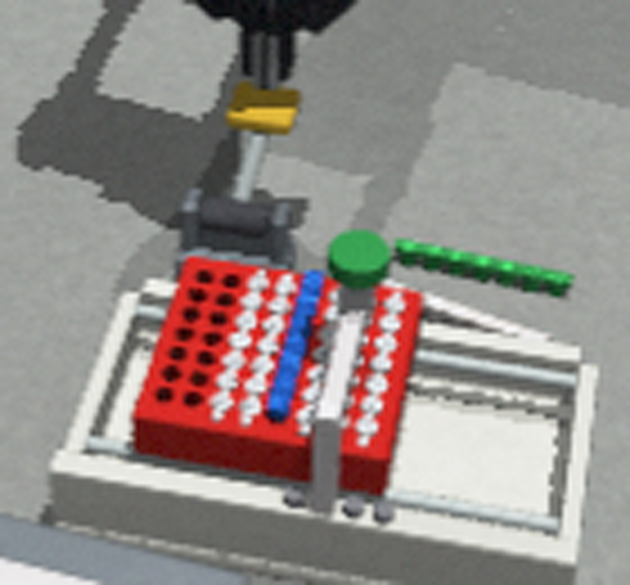

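View pics/side4.png

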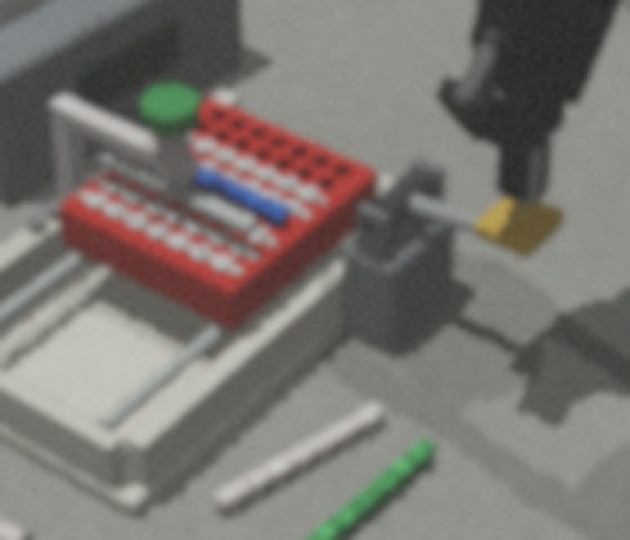

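The first click worked: the rack moved one notch, with the blue row now at x≈300 in the crop, and the lever came fully up. Two clicks remain. Second press follows.

```bash
python3 -m crank '[[1.2,0,0,0,0,0,0],[1.9,-0.1,0,0,0,0,0],[2.5,-0.2,0,0,0,0,0],[3.0,-0.3,0,0,0,0,0],[3.0,-0.3,0,0,0,0,0]]'
```

```text
clock: 7.62
position: [0.4784, 0.0206, 0.0859]
ee_rot: [0.519, 0.48, 0.519, -0.481]
contact_force: [-1.0, 0.3, 4.0]
width: 0.0001
```

```bash
python3 -m crank '[[0.1,0,0,0,0,0,0],[0.3,0,0,0,0,0,0],[0.3,0,0,0,0,0,0]]'
```

```text
clock: 8.0
position: [0.4783, 0.0207, 0.0832]
ee_rot: [0.519, 0.48, 0.519, -0.481]
contact_force: [-2.6, -1.0, 2.6]
width: 0.0001
```

```bash
python3 -m crank '[[0.1,0,0,0,0,0,0],[0.1,0,0,0,0,0,0]]'
```

```text
clock: 8.25
position: [0.4785, 0.0207, 0.0824]
ee_rot: [0.519, 0.48, 0.519, -0.481]
contact_force: [-3.3, -1.3, 5.1]
width: -0.0001
```

```bash
python3 -m crank '[[0.05,0,0,0,0,0,0],[0.1,0,0,0,0,0,0]]'
```

```text
clock: 8.5
position: [0.4786, 0.0207, 0.0817]
ee_rot: [0.519, 0.48, 0.519, -0.481]
contact_force: [-5.0, -0.9, 8.0]
width: 0.0001
```

```bash
python3 -m crank '[[0.05,-0.05,0,0,0,0,0],[0.05,-0.05,0,0,0,0,0]]'
```

```text
clock: 8.75
position: [0.4785, 0.0207, 0.0815]
ee_rot: [0.519, 0.481, 0.519, -0.48]
contact_force: [-4.0, -0.3, 8.7]
width: 0.0
```

```bash
python3 -m crank '[[0.05,0,0,0,0,0,0],[0.05,0,0,0,0,0,0]]'; python3 -c "
from h import *
a=eyes.get_image('scene')['color']
cv2.imwrite('pics/scene5.png',cv2.resize(a[180:310,240:380],None,fx=4.5,fy=4.5,interpolation=2))"
```

```text
clock: 9.0
position: [0.4786, 0.0206, 0.0812]
ee_rot: [0.519, 0.481, 0.519, -0.48]
contact_force: [-3.9, 0.2, 9.1]
width: 0.0001
```

View pics/scene5.png

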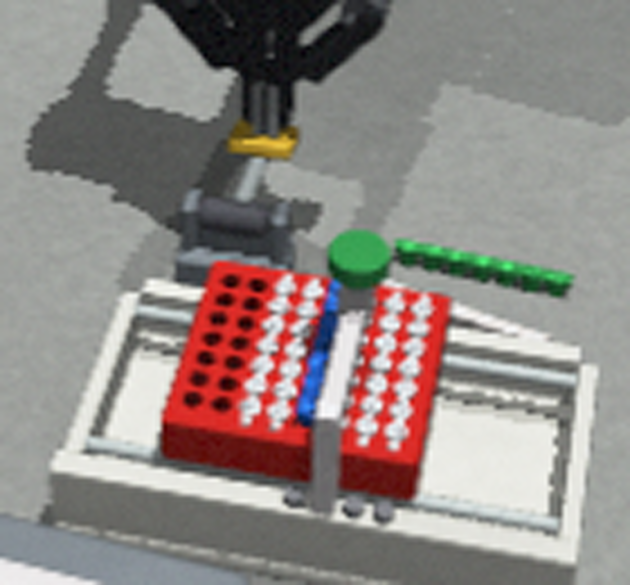

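The second click is done: the blue row is now just left of the bar at (320,350). Releasing fully, then the third press.

```bash
python3 -m crank '[[-1,0.1,0,0,0,0,0],[-2,0.2,0,0,0,0,0],[-3.0,0.3,0,0,0,0,0],[-3.6,0.35,0,0,0,0,0],[-3.6,0.35,0,0,0,0,0]]'
```

```text
clock: 9.68
position: [0.4823, 0.0209, 0.1168]
ee_rot: [0.519, 0.481, 0.518, -0.48]
contact_force: [-0.3, -0.6, 0.2]
width: -0.0004
```

```bash
python3 -m crank '[[0,0,0,0,0,0,0],[0,0,0,0,0,0,0]]'; python3 -m crank '[[1.2,0,0,0,0,0,0],[1.9,-0.1,0,0,0,0,0],[2.5,-0.2,0,0,0,0,0],[3.0,-0.35,0,0,0,0,0],[3.0,-0.35,0,0,0,0,0]]'
```

```text
clock: 9.93
position: [0.4815, 0.0209, 0.116]
ee_rot: [0.519, 0.48, 0.519, -0.481]
contact_force: [0.0, 0.1, 0.3]
width: -0.0
clock: 10.55
position: [0.4783, 0.0206, 0.086]
ee_rot: [0.519, 0.48, 0.519, -0.48]
contact_force: [0.2, -0.0, 3.6]
width: 0.0001
```

```bash
python3 -m crank '[[0.1,0,0,0,0,0,0],[0.3,0,0,0,0,0,0],[0.3,0,0,0,0,0,0]]'
```

```text
clock: 10.92
position: [0.4782, 0.0206, 0.0833]
ee_rot: [0.519, 0.48, 0.519, -0.481]
contact_force: [-0.6, -1.0, 3.3]
width: -0.0
```

```bash
python3 -m crank '[[0.1,0,0,0,0,0,0],[0.1,0,0,0,0,0,0]]'
```

```text
clock: 11.18
position: [0.4782, 0.0206, 0.0824]
ee_rot: [0.519, 0.48, 0.519, -0.481]
contact_force: [-1.8, -0.7, 5.1]
width: 0.0
```

```bash
python3 -m crank '[[0.05,0,0,0,0,0,0],[0.1,0,0,0,0,0,0]]'
```

```text
clock: 11.42
position: [0.4784, 0.0206, 0.0817]
ee_rot: [0.519, 0.48, 0.519, -0.48]
contact_force: [-2.1, -0.2, 8.2]
width: 0.0001
```

```bash
python3 -m crank '[[0.05,0,0,0,0,0,0],[0.05,0,0,0,0,0,0]]'; python3 -c "
from h import *
a=eyes.get_image('scene')['color']
cv2.imwrite('pics/scene6.png',cv2.resize(a[180:310,240:380],None,fx=4.5,fy=4.5,interpolation=2))"
```

```text
clock: 11.68
position: [0.4784, 0.0206, 0.0815]
ee_rot: [0.519, 0.48, 0.519, -0.48]
contact_force: [-2.4, -0.1, 9.2]
width: 0.0001
```

View pics/scene6.png

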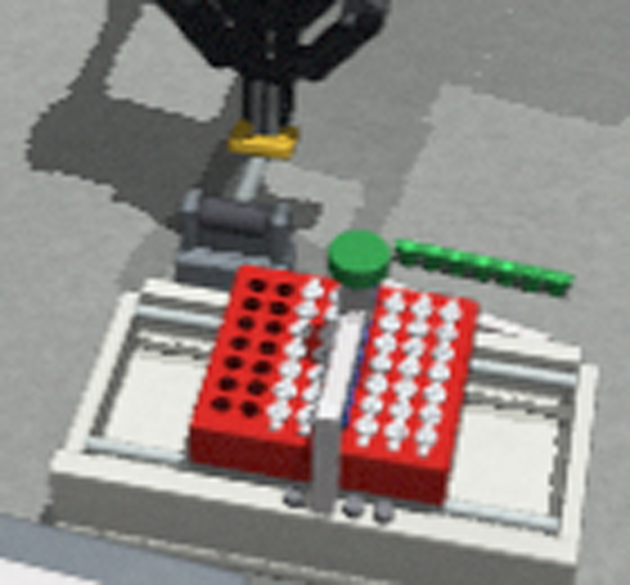

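The third click is done, and the blue sits under the bar. I release and lift, then check the alignment.

```bash
python3 -m crank '[[-1,0.1,0,0,0,0,0],[-2,0.2,0,0,0,0,0],[-4,0.3,0,0,0,0,0],[-9,0.3,0,0,0,0,0],[-13,0.3,0,0,0,0,0]]'; python3 -m crank '[[0,0,0,0,0,0,0],[0,0,0,0,0,0,0]]'; python3 - <<'E'
from h import *
import pickle
go([0.633,0.108,0.185])
sc=eyes.get_image("scene");si=eyes.get_image("side")
cv2.imwrite('pics/scene7.png',cv2.resize(sc["color"][180:310,240:380],None,fx=4.5,fy=4.5,interpolation=2))
cv2.imwrite('pics/side7.png',cv2.resize(si["color"][180:300,180:320],None,fx=4.5,fy=4.5,interpolation=2))
for im,n,roi in((sc,"scene",(240,350,195,300)),(si,"side",(200,300,190,270))):
    hsv=cv2.cvtColor(im["color"],cv2.COLOR_BGR2HSV)
    m=cv2.inRange(hsv,(0,150,80),(8,255,255));mm=np.zeros_like(m);x0,x1,y0,y1=roi;mm[y0:y1,x0:x1]=m[y0:y1,x0:x1]
    v,u=np.nonzero(mm);P=pts(im,np.c_[u,v]);P=P[abs(P[:,2]-.075)<.006];print(n,cv2.minAreaRect((P[:,:2]*1000).astype(np.float32)))
E
```

```text
clock: 12.35
position: [0.4817, 0.021, 0.2127]
ee_rot: [0.519, 0.481, 0.519, -0.48]
contact_force: [0.3, -0.5, 0.9]
width: -0.0
clock: 12.6
position: [0.4808, 0.021, 0.2104]
ee_rot: [0.519, 0.48, 0.519, -0.481]
contact_force: [-0.1, 0.4, -0.0]
width: 0.0001
tool axes cols
 [[-8.000e-04  9.971e-01  7.670e-02]
 [ 2.000e-04  7.670e-02 -9.971e-01]
 [-1.000e+00 -8.000e-04 -2.000e-04]]
shift cm [ 2.53 15.84 -7.51]
12.6 [0.4808 0.021  0.2104] [-0.05  0.4  -0.05]
scene ((634.3531494140625, 101.61637878417969), (117.21800231933594, 123.61660766601562), 4.587933540344238)
side ((626.6923828125, 100.55722045898438), (108.86554718017578, 122.42585754394531), 2.863217830657959)
```

View pics/side7.png

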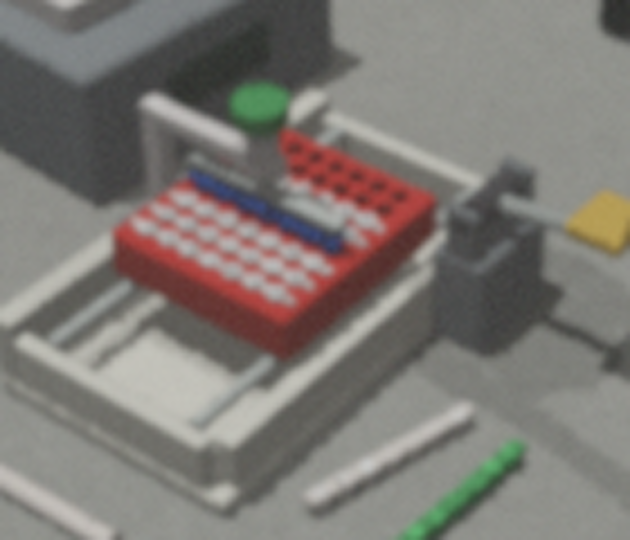

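View pics/scene7.png

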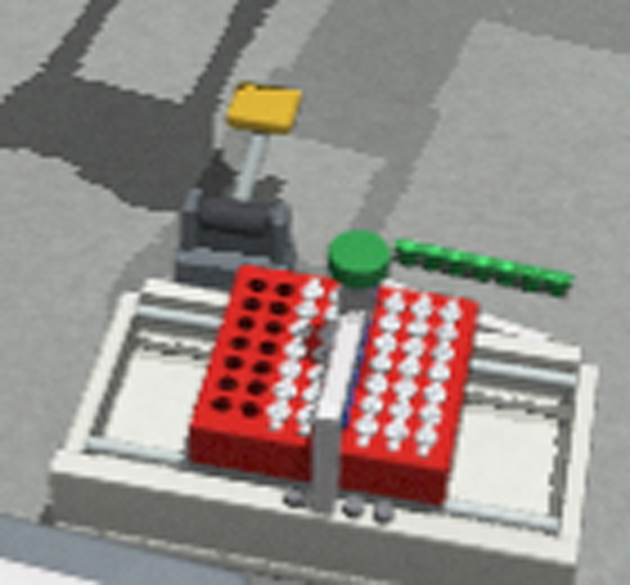

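The rack has moved 41 mm, which is 3 notches. The blue row sits at y≈108.1 against 108.8 for the knob, and the steel bar is directly over it in the side view, so it is aligned. On to the knob.

```bash
python3 -m crank '[[0,5,-2.4,0,0,0,0],[0,10,-4.8,0,0,0,0],[0,15.8,-7.5,0,0,0,0],[2.5,15.8,-7.5,0,0,0,0],[2.5,15.8,-7.5,0,0,0,0]]'; python3 -m crank '[[1,0,0,0,0,0,0],[1,0,0,0,0,0,0]]'; python3 - <<'E'
from h import *
go([0.633,0.108,0.149])
cv2.imwrite('pics/wrist8.png',eyes.get_image("wrist")["color"])
E
```

```text
clock: 13.32
position: [0.6311, 0.108, 0.1816]
ee_rot: [0.517, 0.478, 0.521, -0.483]
contact_force: [-1.3, 0.1, -0.6]
width: -0.0002
clock: 13.58
position: [0.6322, 0.1073, 0.1756]
ee_rot: [0.518, 0.48, 0.519, -0.481]
contact_force: [0.4, 0.6, -0.6]
width: -0.0002
tool axes cols
 [[-1.200e-03  9.971e-01  7.620e-02]
 [-2.000e-04  7.620e-02 -9.971e-01]
 [-1.000e+00 -1.200e-03  1.000e-04]]
shift cm [ 2.66  0.09 -0.06]
13.575 [0.6322 0.1073 0.1756] [ 0.35  0.64 -0.63]
```

View pics/wrist8.png

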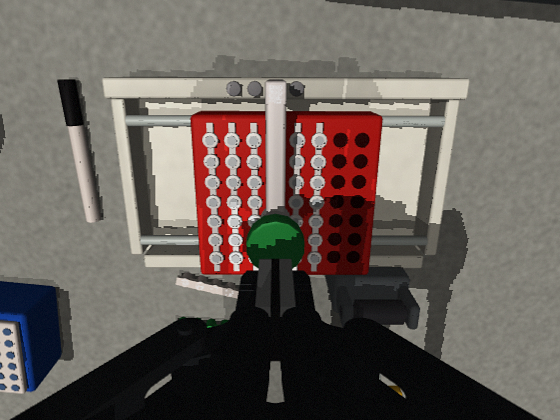

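The tips are laterally centred on the knob (275,240). Descending and pressing step by step.

```bash
python3 -m crank '[[1,0,0,0,0,0,0],[2,0.1,0,0,0,0,0],[2.6,0.1,0,0,0,0,0],[3,0.1,0,0,0,0,0],[3,0.1,0,0,0,0,0]]'; python3 -c "
from h import *
cv2.imwrite('pics/wrist9.png',eyes.get_image('wrist')['color'])"
```

```text
clock: 14.25
position: [0.6338, 0.1078, 0.1457]
ee_rot: [0.519, 0.48, 0.519, -0.481]
contact_force: [-1.8, -0.1, 3.0]
width: 0.0002
```

View pics/wrist9.png

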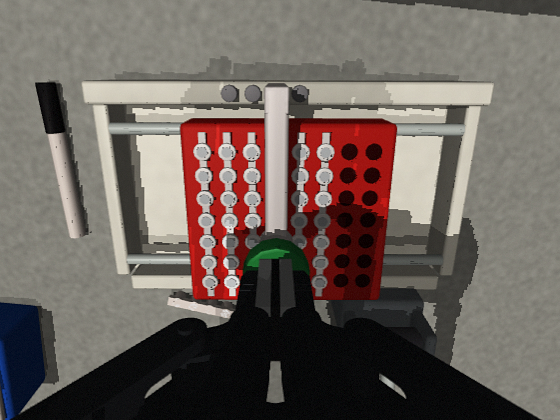

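Good contact on the knob, 3 N. Continuing.

```bash
python3 -m crank '[[0.2,0,0,0,0,0,0],[0.4,0,0,0,0,0,0],[0.6,0,0,0,0,0,0],[0.6,0,0,0,0,0,0]]'
```

```text
clock: 14.8
position: [0.6341, 0.1078, 0.1404]
ee_rot: [0.519, 0.48, 0.519, -0.48]
contact_force: [-2.3, -0.4, 5.8]
width: -0.0001
```

```bash
python3 -m crank '[[0.1,0,0,0,0,0,0],[0.2,0,0,0,0,0,0],[0.2,0,0,0,0,0,0]]'
```

```text
clock: 15.18
position: [0.6341, 0.1078, 0.1386]
ee_rot: [0.519, 0.481, 0.519, -0.48]
contact_force: [-3.3, -0.7, 7.3]
width: -0.0001
```

```bash
python3 -m crank '[[0.1,0,0,0,0,0,0],[0.2,0,0,0,0,0,0],[0.2,0,0,0,0,0,0]]'
```

```text
clock: 15.55
position: [0.6341, 0.1079, 0.1367]
ee_rot: [0.519, 0.481, 0.519, -0.48]
contact_force: [-2.8, -1.1, 6.5]
width: -0.0002
```

```bash
python3 -m crank '[[0.1,-0.05,0,0,0,0,0],[0.2,-0.05,0,0,0,0,0],[0.2,-0.05,0,0,0,0,0]]'
```

```text
clock: 15.92
position: [0.6341, 0.1078, 0.135]
ee_rot: [0.519, 0.481, 0.518, -0.48]
contact_force: [-2.2, -1.0, 7.9]
width: 0.0002
```

```bash
python3 -m crank '[[0.1,0,0,0,0,0,0],[0.1,0,0,0,0,0,0]]'
```

```text
clock: 16.18
position: [0.6341, 0.1078, 0.1344]
ee_rot: [0.519, 0.481, 0.518, -0.48]
contact_force: [-2.7, -0.4, 8.5]
width: -0.0
```

```bash
python3 -m crank '[[0.1,0,0,0,0,0,0],[0.1,0,0,0,0,0,0]]'
```

```text
clock: 16.42
position: [0.6341, 0.1078, 0.1337]
ee_rot: [0.519, 0.481, 0.518, -0.48]
contact_force: [-3.2, -0.0, 10.4]
width: 0.0001
```

```bash
python3 -m crank '[[0.1,0,0,0,0,0,0],[0.1,0,0,0,0,0,0]]'
```

```text
clock: 16.68
position: [0.6341, 0.1079, 0.1331]
ee_rot: [0.519, 0.481, 0.518, -0.48]
contact_force: [-3.9, -0.5, 12.0]
width: -0.0002
```

12 N at about 16 mm of travel. I hold briefly with the side load relieved, and read again.

```bash
python3 -m crank '[[0,-0.1,0,0,0,0,0],[0,-0.1,0,0,0,0,0],[0,-0.1,0,0,0,0,0]]'
```

```text
clock: 17.05
position: [0.634, 0.1078, 0.1334]
ee_rot: [0.52, 0.482, 0.518, -0.479]
contact_force: [-2.7, -1.4, 12.0]
width: -0.0003
```

```bash
python3 -m crank '[[0.04,0,0,0,0,0,0],[0.04,0,0,0,0,0,0]]'
```

```text
clock: 17.3
position: [0.634, 0.1078, 0.1331]
ee_rot: [0.52, 0.482, 0.518, -0.479]
contact_force: [-2.3, -0.1, 12.8]
width: 0.0003
```

```bash
python3 -m crank '[[-0.5,0.05,0,0,0,0,0],[-1.2,0.1,0,0,0,0,0],[-2,0.1,0,0,0,0,0],[-4,0,0,0,0,0,0],[-8,-1,0,0,0,0,0]]'; python3 -m crank '[[-1,-6,3,0,0,0,0],[-1,-12,6,0,0,0,0],[-1,-16,9,0,0,0,0],[-1,-16,9,0,0,0,0],[-1,-16,9,0,0,0,0]]'; python3 - <<'E'
from h import *
print(manip.get_state()["contact_force"])
sc=eyes.get_image("scene");si=eyes.get_image("side")
cv2.imwrite('pics/scene10.png',cv2.resize(sc["color"][180:310,240:380],None,fx=4.5,fy=4.5,interpolation=2))
cv2.imwrite('pics/side10.png',cv2.resize(si["color"][180:300,180:320],None,fx=4.5,fy=4.5,interpolation=2))
for im,n,roi in((sc,"scene",(240,350,195,300)),(si,"side",(200,300,190,270))):
    hsv=cv2.cvtColor(im["color"],cv2.COLOR_BGR2HSV)
    for nm,lo,hi,z in (("red",(0,150,80),(8,255,255),.075),("blue",(100,120,60),(130,255,255),.081),("knob",(50,100,40),(80,255,255),.149)):
        m=cv2.inRange(hsv,lo,hi);mm=np.zeros_like(m);x0,x1,y0,y1=roi;mm[y0:y1,x0:x1]=m[y0:y1,x0:x1]
        v,u=np.nonzero(mm);P=pts(im,np.c_[u,v]);P=P[abs(P[:,2]-z)<.012]
        if len(P)>3: print(n,nm,len(P),np.percentile(P[:,2],[10,50,90]).round(4),cv2.minAreaRect((P[:,:2]*1000).astype(np.float32)))
E
```

```text
clock: 17.92
position: [0.6219, 0.107, 0.2087]
ee_rot: [0.518, 0.479, 0.52, -0.482]
contact_force: [-0.1, -1.1, -0.1]
width: -0.0002
clock: 18.55
position: [0.471, 0.005, 0.2208]
ee_rot: [0.519, 0.481, 0.518, -0.48]
contact_force: [0.4, 0.0, 0.1]
width: -0.0004
[0.36153518 0.03540696 0.11497695]
scene red 1141 [0.0709 0.0763 0.0781] ((632.5510864257812, 101.59280395507812), (120.42102813720703, 123.43148040771484), 4.537264347076416)
scene blue 6 [0.081  0.0818 0.0838] ((654.6900634765625, 113.75218200683594), (51.11888885498047, 1.2373576164245605), 3.2997193336486816)
scene knob 141 [0.1437 0.1499 0.1518] ((633.4091186523438, 108.51757049560547), (28.218996047973633, 28.275699615478516), 82.77025604248047)
side red 322 [0.0731 0.0748 0.0768] ((627.5671997070312, 100.58848571777344), (109.2457275390625, 122.29631805419922), 3.6304187774658203)
side blue 9 [0.0798 0.0808 0.082 ] ((622.6009521484375, 107.44111633300781), (70.94769287109375, 2.3691792488098145), 3.5557773113250732)
side knob 67 [0.1473 0.1485 0.1497] ((631.457763671875, 107.19630432128906), (21.932758331298828, 30.92178726196289), 44.415802001953125)
```

View pics/side10.png

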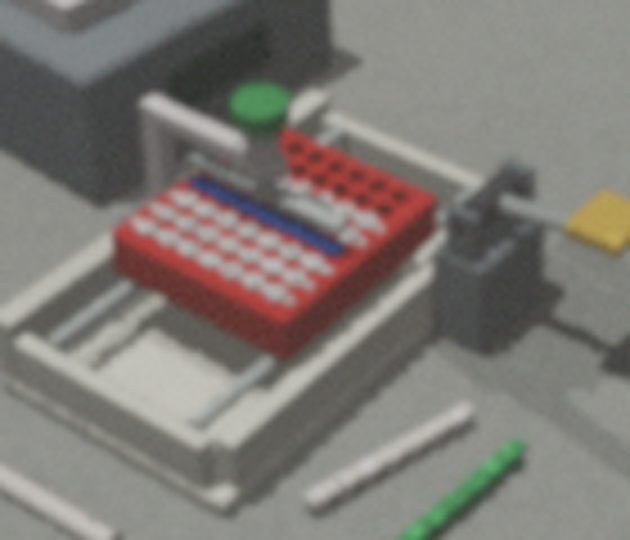

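View pics/scene10.png

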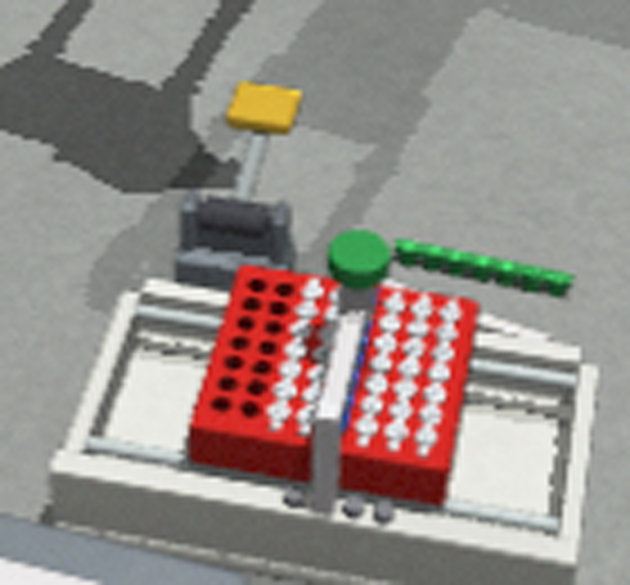

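The blue strip has dropped to about 81 mm, within 2 mm calibration of home. The final stiffness of about 2.6 N/mm, with 16 mm of travel at 12.8 N, fits the bar at its stop. The lever and knob are up and the robot is clear, so I'm handing in.

```bash
python3 -c "
from rig import manip
print(manip.sign_off())"
```

```text
the job is handed in; nothing more can be done
None
```

I clicked the lever three times, pressed the green plunger to push the blue caps home, let go, and handed the job in at about 18.7 s. One limit was broken: the first lever press read about 16.5 N, over the 15 N allowed, because I sent several small steps together without reading the force between them.

- **Lever:** the second and third presses stayed at about 9 to 10 N, and each moved the rack one notch.
- **Alignment:** the rack moved 41 mm in total (3 × 14 mm). That puts the blue row at y ≈ 108.1 mm, with the knob measured at 108.8 mm.
- **Plunger:** I pressed to about 12.8 N (13 N with the side load) at roughly 16 mm of travel. The force rose about 2.6 N/mm at the end, which fits the bar being at its stop.
- **Last pictures:** the blue top is at about 81 mm, against 80 mm for fully home. This rests on only a few pixels, with calibration good to about 2 mm. The knob and lever are both fully up, and the rack has not moved since the third click.
- **Surroundings:** the robot was clear with about zero contact force. The last crops show the spare strips where they were; I did not check the other bench items again at the end, but the arm did not go near them.

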